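# Check that a hand lever stops short of the bar

### The arm

A 6-joint arm with a two-finger parallel gripper is mounted at the origin on a cart in front of the work surface, level with it; the furniture and walls round the work are solid. World frame = base frame: x ahead of the robot, y to its left, z up, the work surface at z = 0. Lengths are in m, angles in rad, forces in N, time in s.
With the tool pointing down it reaches from about 0.35 to 0.775 m from the base axis. Payload 7.3 kg.
Tool frame: the origin (TCP) lies between the finger pads; the fingertips stand ahead of it and the grasp point (between the pads) lies 6 mm ahead of it (robot.tip_extent is the x of the fingertips in the tool frame, in m); x points along the fingers, z is the direction in which the jaws open and shut, and the axes are right-handed (so a half turn about x gives the same grasp; the last joint's range is limited). The gripper opens to 92 mm and grips with 3 to 60 N. Pads are 19 mm wide; open, the fingers measure 130 mm over their backs; the gripper's body (75 mm by 190 mm) begins 47 mm behind the grasp point.
Start: joints at [-1.387, 0.342, 1.524, -0, 1.275, -0.146], TCP at [0.17, -0.497, 0.252] pointing down, gripper open.
Joint ranges: [-2.53, 2.53], [-0.77, 2.02], [0.04, 2.7], [-1, 4.14], [0.28, 2.66], [-3.11, 3.11]. Speed limits (rad/s): [2.57, 2.57, 3.14, 3.14, 3.14, 3.14].

### API

Orientations are given as [roll, pitch, yaw] about the fixed x, y, z axes, in that order (R = Rz(yaw) Ry(pitch) Rx(roll)).
In Python, from cell import robot gives the robot as it stands. The module is installed in compiled form; this text tells all that it offers.
- The arm moves only by the shell command python3 -m creep 'ROWS' [FORCE]. ROWS is JSON, a list of rows, each an object with "translation": the shift along the tool's x, y, z in m, a list of three; "twist": the turn, a rotation vector about the tool's x, y, z in rad, a list of three; "hand": the opening in per cent of the stroke, from 0 (shut) to 100 (fully open). A call has 1 to 5 rows; each row is the pose to reach, as a shift and turn from the pose measured when the call began, along the tool's axes at that moment; what a row does not reach only later rows make up. A row lasts 1/10 s, in which the tool goes at most 50 mm and 8.59 degrees, less where a joint would pass 70% of its speed; a pose out of reach is approached as far as the arm can. A call with a gripper value outside its range is refused whole. The fingers move at their own pace and stop on an object; FORCE is the grip in N (left out, the last holds). Time passes only in rows, so rows that repeat a pose let the fingers close. It gives the time, the measured TCP pose, the force and the opening at its end, in the units of the state.
- robot.observe(): the state, without advancing time (a new reading comes with each control period).
- robot.read_camera(name): name is "side" or "top"; returns the picture (384x512x3 uint8, blue, green, red); there is no depth.
- robot.calibration(name): a dict with "intrinsics" (3x3 intrinsics, pixels), "cam_to_world" (4x4, takes a point from camera to world coordinates). Camera axes: x right, y up, looking along -z (the intrinsics and any distortion apply to the point x, -y, -z); pixel columns grow to the right and rows downward; lengths in m; the calibration is good to about 2 mm. A picture is of the moment at which its call begins. calibration takes no time and is no camera call.
- robot.hand_in(): hands the job in, once; it reports no verdict.
The state is a dict: "time": time; "qpos": joint angles; "qvel": joint speeds; "joint_efforts": joint torques, N m; "tool_pos": TCP position; "tool_rot": TCP orientation; "contact_force": force on the tool from outside, world axes, zero at the start; "torque": the same for the moment, N m; "opening": finger opening in m.
Only numpy, scipy, OpenCV 4.12 (cv2) and the standard library are available. Lean on these libraries where they do the work, as an engineer would, in place of code of your own. Each camera call takes 0.05 s, during which the arm holds its last target. There are 200 camera calls.

### The job

Two hand levers are clamped in test stands; check the one with the longer lever: with the outside of the closed fingers, press that lever towards its bar until it comes up against its stop, let it spring all the way back out, then press it in against its stop again and hold it there so that the gap to the bar can be gauged; finish while holding it in. Pinch or lift nothing, keep the fingers off that bar, and do not force the lever once it has stopped. Leave the shorter lever and the loose things on the bench alone.

Things in the scene. Friction and masses are not known exactly. Their poses are not given: they have to be found in the camera images.
- long_stand: Fixed stand with the long lever (135 mm, pivot to ball end). Origin: at bench level under the centre of its 110x200 mm base plate (top z 20). In its frame (mm): bar along y at x 0, z 120, ends y -105 and +105; clamp post (46x30, top z 144) at y -82; lever level at z 120 on the bar's -x side, upright pivot at x -38, y -50, reaching to +y, free end clear; perch at the pivot x -48 to 17, y -62 to -40, top z 137. May stand left or right.
- long_bar: Bar on the long lever's stand, fixed to it: steel tube 22 mm thick, black rubber grip 30 mm thick over its free part (y -28 to +105 mm), end rings up to 36 mm. Origin on its axis at mid length, 120 mm above the bench; y along the bar. Not to be touched.
- long_lever (a joint): Turn of the long lever, rad: 0 = out (at rest, splayed 0.40 from the bar), grows as pressed, 0.40 = against its stop, blade parallel to the bar, its back 18 mm short of the grip. Sprung: 100 mm from the pivot it takes about 3 N to start, 8 N at the stop, then does not yield. Let go, it returns to 0.
- long_face (a point): Where to press: front face (away from the bar) of the long lever's aluminium blade (10 mm thick across the push, 15 mm high), at mid height, 100 mm from the pivot, 35 mm short of the tip of the 19 mm ball end. Axes turn with the lever: x through the blade towards the bar, y along the blade to its ball end, z up.
- long_pivot (a point): Pivot of the long lever, at the blade's mid height; axes as for long_face.
- short_stand: Fixed stand with the short lever (85 mm, pivot to ball end). Origin: at bench level under the centre of its 110x200 mm base plate (top z 20). In its frame (mm): bar along y at x 0, z 120, ends y -105 and +105; clamp post (46x30, top z 144) at y -82; lever level at z 120 on the bar's -x side, upright pivot at x -38, y -50, reaching to +y, free end clear; perch at the pivot x -48 to 17, y -62 to -40, top z 137. May stand left or right.
- short_lever (a joint): Turn of the short lever, rad: 0 = out (at rest), 0.40 = pressed to its stop. Leave at 0.
- manifold: Loose tan drilled block, 44 x 211 x 44 mm, lying in front of the stands; origin at the centre of its underside. Bystander.
- plug_a: Loose brass threaded plug, 19 x 19 x 21 mm, standing between the two stands; origin at underside. Bystander.
- plug_b: Loose brass threaded plug, 21 x 22 x 19 mm, standing between the two stands, nearer the robot; origin at underside. Bystander.
- gauge: Loose grey plug gauge, 25 x 98 x 25 mm, lying in front on the right; origin at underside. Bystander.
- loupe: Loose black loupe, 37 x 37 x 26 mm, in front on the left; origin at underside. Bystander.
- tub: Loose white round tub, 45 x 45 x 20 mm, behind the stands; origin at underside. Bystander.

How it is judged:
By the outcome, as a careful person would: the job done as asked, in the order asked, and still so for the second after the job is handed in, while the arm keeps its last pose, push and grip.
It also fails if it takes over 45 s, if anything falls off the work surface, if the arm or the gripper's body presses on something with over 40 N, if the wrist force passes 120 N, or if a joint passes its speed limit or range.

## Working session

There is one attempt and no reset: what is moved stays moved. The work goes in short steps, Python scripts to look and compute and a shell command to move; the robot and the scene stay as the last step left them, time stands still between calls to the robot, and variables do not carry over. Pictures are saved under pics/ and viewed, about 8 in all and at most 12, crops included, and the job is handed in when it is done.

```bash
mkdir -p pics
python3 - <<'E'
from cell import robot
import cv2,numpy as np
for n in("top","side"):
    cv2.imwrite(f"pics/{n}0.png",robot.read_camera(n)); c=robot.calibration(n)
    print(n,{k:np.round(v,3).tolist() for k,v in c.items()})
print(robot.observe(),robot.tip_extent)
E
```

```text
top {'intrinsics': [[482.127, 0.0, 251.131], [0.0, 482.127, 192.022], [0.0, 0.0, 1.0]], 'cam_to_world': [[-0.012, 0.992, -0.126, 0.414], [-1.0, -0.011, 0.01, -0.012], [0.008, 0.126, 0.992, 1.34], [0.0, 0.0, 0.0, 1.0]]}
side {'intrinsics': [[372.277, 0.0, 257.885], [0.0, 372.277, 192.8], [0.0, 0.0, 1.0]], 'cam_to_world': [[-0.93, 0.166, -0.328, 0.229], [-0.368, -0.419, 0.83, 0.781], [-0.0, 0.893, 0.451, 0.539], [0.0, 0.0, 0.0, 1.0]]}
{'time': 0.1, 'qpos': array([-1.38702764e+00,  3.42652524e-01,  1.52489289e+00,  3.69145232e-06,
        1.27537654e+00, -1.46013316e-01]), 'qvel': array([-0.00026904, -0.00309732, -0.00208895,  0.00013649, -0.00286854,
        0.00115727]), 'joint_efforts': array([ 1.69217004e-03, -4.32003415e+01, -2.44695014e+01,  7.19408761e-02,
        5.26176731e-02, -5.01894726e-05]), 'tool_pos': array([ 0.16997256, -0.49639632,  0.25112468]), 'tool_rot': array([2.99292373, 1.56946702, 1.75190834]), 'contact_force': array([0.2815676 , 0.95730863, 1.1754158 ]), 'torque': array([-0.03383637, -0.00121128, -0.00946574]), 'opening': 0.09209012950070367} 0.025
```

View pics/top0.png

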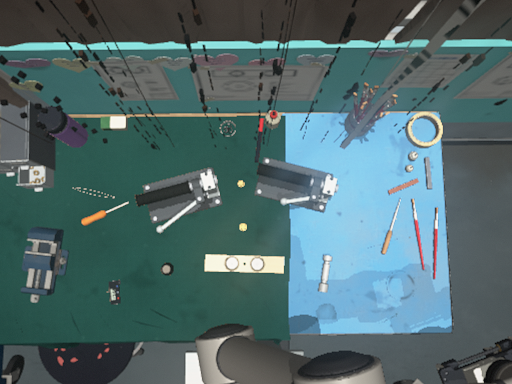

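View pics/side0.png

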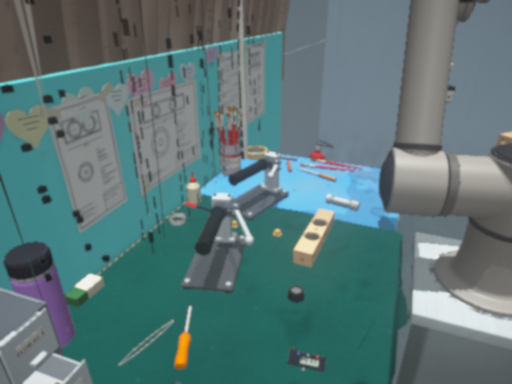

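Top view: the left stand (about col 180, row 197) has the longer lever, with its ball end near (162,230) and its pivot near (207,203). The right stand (297,185) has the short one. I'll zoom in on the left.

Run:
```python
import cv2
i=cv2.imread("pics/top0.png")[155:255,125:255]
cv2.imwrite("pics/c.png",cv2.resize(i,None,fx=6,fy=6,interpolation=cv2.INTER_CUBIC))
```

```text
(no output)
```

View pics/c.png

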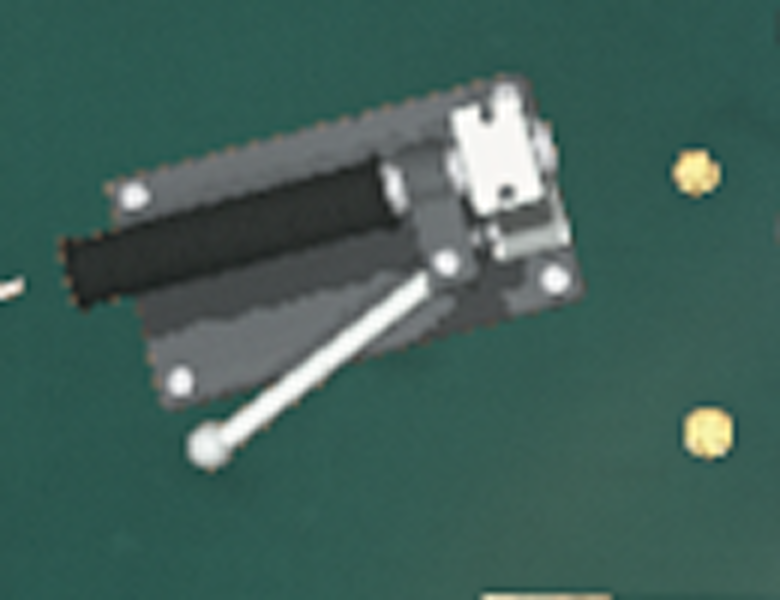

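```bash
cat > h.py <<'E'
import numpy as np
from cell import robot
def ray(n,u,v,z):
    c=robot.calibration(n);K=c["intrinsics"];T=c["cam_to_world"]
    d=np.linalg.inv(K)@[u,v,1]; d=T[:3,:3]@[d[0],-d[1],-d[2]]
    o=T[:3,3]; return o+d*(z-o[2])/d[2]
E
python3 - <<'E'
from h import *
f=lambda x,y,z:ray("top",125+x/6-.42,155+y/6-.42,z)
S=[f(*p,.022) for p in((134,196),(180,382),(557,279),(507,97))]
print(np.round(S,4)); c=np.mean(S,0); print("centre",c)
yd=(S[0]+S[1]-S[2]-S[3])[:2]; print("stand y dir",np.arctan2(yd[1],yd[0]))
P=f(447,263,.135);B=f(209,445,.12);G=f(72,273,.12)
print("P",P,"B",B,"len",np.linalg.norm((P-B)[:2]),"lever dir",np.arctan2(*(B-P)[1::-1]),"barend",G)
y=np.array(yd)/np.linalg.norm(yd);x=np.array([y[1],-y[0]])
print("x dir",x,"pivot model",c[:2]-.038*x-.05*y,"barend model",c[:2]+.105*y)
print("stand ang lever check", np.arctan2(y[1],y[0])+.4)
E
```

```text
[[0.5972 0.2618 0.022 ]
 [0.5115 0.2397 0.022 ]
 [0.5567 0.068  0.022 ]
 [0.6414 0.0907 0.022 ]]
centre [0.57672701 0.16505331 0.022     ]
stand y dir 1.8260059419773595
P [0.55170666 0.1070915  0.135     ] B [0.4775728  0.20839994 0.12      ] len 0.1255357677945823 lever dir 2.202523801860021 barend [0.55095138 0.26715183 0.12      ]
x dir [0.9676104  0.25244824] pivot model [0.55258023 0.10707975] barend model [0.55021995 0.2666524 ]
stand ang lever check 2.2260059419773595
```

```bash
cat >> h.py <<'E'
from scipy.spatial.transform import Rotation as Ro
YA=1.826; Y=np.array([np.cos(YA),np.sin(YA),0]); X=np.array([Y[1],-Y[0],0]); P=np.array([.5522,.1071,0])
def target(back,z,off=.095): return P+off*Y-(.024+back)*X+[0,0,z]
def state():
    s=robot.observe(); R=Ro.from_euler("xyz",s["tool_rot"]).as_matrix()
    return s,R
def to(pos,zdir=None):
    s,R=state(); d=R.T@(np.array(pos)-s["tool_pos"]); tw=np.zeros(3)
    if zdir is not None:
        x=np.array([0,0,-1.]); z=np.array(zdir)/np.linalg.norm(zdir); G=np.c_[x,np.cross(z,x),z]
        tw=Ro.from_matrix(R.T@G).as_rotvec()
    print("d",np.round(d,4),"tw",np.round(tw,3),"deg",np.degrees(np.linalg.norm(tw)).round(1))
E
python3 - <<'E'
from h import *
s,R=state();print(np.round(R,3))
print(target(.075,.125))
for z in (X,-X): to(target(.075,.22),z)
a=-.6
to([.47*np.cos(a),.47*np.sin(a),.25],X)
E
```

```text
[[-0.     0.946  0.324]
 [ 0.001  0.324 -0.946]
 [-1.     0.    -0.001]]
[0.43242439 0.17403132 0.125     ]
d [ 0.0319  0.4654 -0.5493] tw [-1.496e+00 -1.000e-03 -1.000e-03] deg 85.7
d [ 0.0319  0.4654 -0.5493] tw [ 1.645e+00 -1.000e-03  1.000e-03] deg 94.3
d [ 0.0014  0.281  -0.148 ] tw [-1.496e+00 -1.000e-03 -1.000e-03] deg 85.7
```

```bash
R='x'; python3 -m creep '[{"translation":[0,0.056,-0.03],"twist":[-0.14,0,0],"hand":0},{"translation":[0,0.11,-0.06],"twist":[-0.28,0,0],"hand":0},{"translation":[0,0.17,-0.09],"twist":[-0.42,0,0],"hand":0},{"translation":[0,0.22,-0.12],"twist":[-0.56,0,0],"hand":0},{"translation":[0,0.28,-0.148],"twist":[-0.7,0,0],"hand":0}]' 40
python3 -c "
from h import *
a=-.1
to([.47*np.cos(a),.47*np.sin(a),.22],X); to(target(.075,.2),X)"
```

```text
time: 0.6
tool_pos: [0.341, -0.3118, 0.2511]
tool_rot: [2.41, 1.569, 1.874]
contact_force: [-0.0, -0.6, -0.3]
opening: 0.0565
d [ 0.0315  0.2924 -0.0263] tw [-0.791 -0.001 -0.002] deg 45.3
d [ 0.052   0.4644 -0.1694] tw [-0.791 -0.001 -0.002] deg 45.3
```

```bash
python3 -m creep '[{"translation":[0,0.05,-0.003],"twist":[-0.12,0,0],"hand":0},{"translation":[0,0.1,-0.01],"twist":[-0.24,0,0],"hand":0},{"translation":[0,0.15,-0.015],"twist":[-0.36,0,0],"hand":0},{"translation":[0,0.2,-0.02],"twist":[-0.48,0,0],"hand":0},{"translation":[0,0.25,-0.025],"twist":[-0.6,0,0],"hand":0}]' 40
python3 -c "
from h import *
to(target(.075,.2),X)"
```

```text
time: 1.1
tool_pos: [0.4461, -0.0851, 0.2514]
tool_rot: [1.897, 1.569, 1.966]
contact_force: [0.3, -1.4, 0.5]
opening: 0.0164
d [0.0519 0.2593 0.0043] tw [-0.186 -0.    -0.002] deg 10.7
```

```bash
python3 -m creep '[{"translation":[0,0.045,0],"twist":[-0.04,0,0],"hand":0},{"translation":[0,0.09,0],"twist":[-0.08,0,0],"hand":0},{"translation":[0,0.135,0],"twist":[-0.12,0,0],"hand":0},{"translation":[0,0.18,0],"twist":[-0.16,0,0],"hand":0},{"translation":[0,0.225,0.004],"twist":[-0.186,0,0],"hand":0}]' 40
python3 -c "
from h import *
to(target(.075,.125),X)"
```

```text
time: 1.6
tool_pos: [0.4337, 0.1414, 0.2517]
tool_rot: [1.988, 1.569, 2.244]
contact_force: [0.8, -1.3, -0.1]
opening: 0.0004
d [0.1267 0.0316 0.0072] tw [ 0.001 -0.001 -0.002] deg 0.1
```

```bash
python3 -m creep '[{"translation":[0.01,0.032,0.0],"twist":[0,0,0],"hand":0},{"translation":[0.05,0.032,0.0],"twist":[0,0,0],"hand":0},{"translation":[0.09,0.032,0.0],"twist":[0,0,0],"hand":0},{"translation":[0.127,0.032,0.0],"twist":[0,0,0],"hand":0},{"translation":[0.127,0.032,0.0],"twist":[0,0,0],"hand":0}]' 40
python3 - <<'E'
from h import *
import cv2
to(target(.045,.125),X)
a=robot.read_camera("top")[150:250,100:230]; b=robot.read_camera("side")[170:270,170:300]
cv2.imwrite("pics/a1.png",cv2.resize(np.vstack([a,b]),None,fx=3,fy=3,interpolation=cv2.INTER_CUBIC))
print(robot.observe()["contact_force"])
E
```

```text
time: 2.1
tool_pos: [0.4222, 0.172, 0.1209]
tool_rot: [2.939, 1.56, -3.087]
contact_force: [0.2, -0.1, 0.3]
opening: 0.0008
d [-0.0046 -0.0007  0.0404] tw [ 0.002 -0.011 -0.002] deg 0.6
[-0.54117099 -0.80394777 -0.02877771]
```

View pics/a1.png

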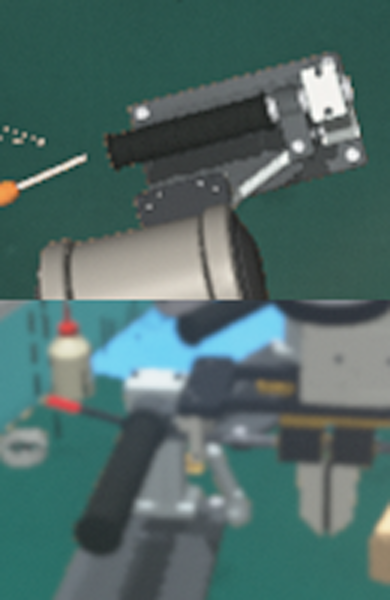

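The fingers taper near the tips, so I'll go about 9 mm lower to get the straight part of the finger backs against the blade, then advance.

```bash
python3 -m creep '[{"translation":[0.009,-0.001,0.0],"twist":[0,-0.01,0],"hand":0},{"translation":[0.009,-0.001,0.012],"twist":[0,-0.01,0],"hand":0},{"translation":[0.009,-0.001,0.025],"twist":[0,-0.01,0],"hand":0},{"translation":[0.009,-0.001,0.032],"twist":[0,-0.01,0],"hand":0},{"translation":[0.009,-0.001,0.032],"twist":[0,-0.01,0],"hand":0}]' 40
python3 - <<'E'
from h import *
to(target(0,.112),X)
s=robot.observe();print(s["contact_force"]@X,s["contact_force"])
E
```

```text
time: 2.7
tool_pos: [0.4583, 0.18, 0.1176]
tool_rot: [0.153, 1.559, 0.409]
contact_force: [0.4, -0.2, -0.3]
opening: 0.0006
d [0.0062 0.0007 0.0484] tw [ 0.001  0.012 -0.002] deg 0.7
0.3210649892629652 [ 0.38301153 -0.19624875 -0.32255613]
```

```bash
python3 -m creep '[{"translation":[0.006,0.0,0.002],"twist":[0,0.01,0],"hand":0},{"translation":[0.006,0.0,0.003],"twist":[0,0.01,0],"hand":0},{"translation":[0.006,0.0,0.005],"twist":[0,0.01,0],"hand":0},{"translation":[0.006,0.0,0.007],"twist":[0,0.01,0],"hand":0},{"translation":[0.006,0.0,0.007],"twist":[0,0.01,0],"hand":0}]' 40
python3 - <<'E'
from h import *
to(target(0,.112),X)
s=robot.observe();print(s["contact_force"]@X,s["contact_force"])
E
```

```text
time: 3.2
tool_pos: [0.4645, 0.1818, 0.1114]
tool_rot: [1.632, 1.569, 1.889]
contact_force: [-2.1, -0.4, -0.8]
opening: 0.0001
d [-0.0006  0.0006  0.042 ] tw [ 0.001 -0.    -0.002] deg 0.1
-2.145278153590523 [-2.1206912  -0.36947865 -0.79501962]
```

Contact is where I predicted. Now pressing.

```bash
python3 -m creep '[{"translation":[0,0,0.007],"twist":[0,0,0],"hand":0},{"translation":[0,0,0.014],"twist":[0,0,0],"hand":0},{"translation":[0,0,0.021],"twist":[0,0,0],"hand":0},{"translation":[0,0,0.028],"twist":[0,0,0],"hand":0},{"translation":[0,0,0.032],"twist":[0,0,0],"hand":0}]'
python3 - <<'E'
from h import *
to(target(0,.112),X)
for i in range(3):
  s=robot.observe();print(s["contact_force"]@X,s["contact_force"]);robot.read_camera("top")
to(target(0,.112),X)
E
```

```text
time: 3.7
tool_pos: [0.4951, 0.1904, 0.111]
tool_rot: [2.286, 1.567, 2.543]
contact_force: [-8.3, 2.8, 2.0]
opening: 0.0007
d [-0.001  -0.0001  0.0103] tw [ 0.001 -0.002 -0.003] deg 0.2
-7.341594787370313 [-8.31400168  2.78531625  2.01924245]
-6.034818264834797 [-6.86744479  2.41719625 -0.48186532]
-6.829866997128501 [-7.64562426  2.25053246  1.09356313]
d [-0.001  -0.      0.0104] tw [ 0.002 -0.002 -0.003] deg 0.2
```

```bash
python3 -m creep '[{"translation":[0,0,0.002],"twist":[0,0,0],"hand":0},{"translation":[0,0,0.004],"twist":[0,0,0],"hand":0},{"translation":[0,0,0.006],"twist":[0,0,0],"hand":0},{"translation":[0,0,0.007],"twist":[0,0,0],"hand":0},{"translation":[0,0,0.007],"twist":[0,0,0],"hand":0}]'
cat >> h.py <<'E'
def report():
    F=[]
    for i in range(4): F.append(robot.observe()["contact_force"]); robot.read_camera("top")
    print("push",np.mean(F,0)@X,"F",np.mean(F,0)); to(target(0,.112),X)
E
python3 -c "from h import *;report()"
```

```text
time: 4.35
tool_pos: [0.5011, 0.1928, 0.111]
tool_rot: [2.421, 1.565, 2.678]
contact_force: [-8.5, 3.0, 3.7]
opening: 0.0004
push -6.883925474696543 F [-7.74712442  2.42544077  3.09601679]
d [-0.001  -0.0008  0.0039] tw [ 0.002 -0.004 -0.004] deg 0.3
```

```bash
python3 -m creep '[{"translation":[0,0,0.001],"twist":[0,0,0],"hand":0},{"translation":[0,0,0.002],"twist":[0,0,0],"hand":0},{"translation":[0,0,0.002],"twist":[0,0,0],"hand":0}]'; python3 -c "from h import *;report()"
python3 -m creep '[{"translation":[0,0,0.001],"twist":[0,0,0],"hand":0},{"translation":[0,0,0.0015],"twist":[0,0,0],"hand":0},{"translation":[0,0,0.0015],"twist":[0,0,0],"hand":0}]'; python3 -c "from h import *;report()"
```

```text
time: 4.85
tool_pos: [0.5025, 0.1933, 0.111]
tool_rot: [2.576, 1.563, 2.834]
contact_force: [-7.7, -0.3, 4.1]
opening: 0.0002
push -7.619999730501237 F [-7.7207379  -0.59150841  3.56353891]
d [-0.001  -0.001   0.0024] tw [ 0.002 -0.006 -0.004] deg 0.4
time: 5.35
tool_pos: [0.5034, 0.1937, 0.111]
tool_rot: [2.688, 1.562, 2.945]
contact_force: [-6.8, -0.6, 4.2]
opening: 0.0002
push -7.103023822604875 F [-7.03563605 -1.16960761  3.87393457]
d [-0.001  -0.0011  0.0014] tw [ 0.002 -0.008 -0.004] deg 0.5
```

```bash
for i in 1; do python3 -m creep '[{"translation":[0,0,0.001],"twist":[0,-0.004,0],"hand":0},{"translation":[0,0,0.002],"twist":[0,-0.008,0],"hand":0},{"translation":[0,0,0.002],"twist":[0,-0.008,0],"hand":0}]'; done; python3 -c "from h import *;report()"
python3 -m creep '[{"translation":[0,0,0.001],"twist":[0,0,0],"hand":0},{"translation":[0,0,0.002],"twist":[0,0,0],"hand":0},{"translation":[0,0,0.002],"twist":[0,0,0],"hand":0}]'
python3 - <<'E'
from h import *;report()
import cv2
a=robot.read_camera("top")[150:250,110:240]; b=robot.read_camera("side")[170:270,170:300]
cv2.imwrite("pics/a2.png",cv2.resize(np.hstack([a,b]),None,fx=3,fy=4,interpolation=cv2.INTER_CUBIC))
E
```

```text
time: 5.85
tool_pos: [0.5038, 0.1938, 0.1109]
tool_rot: [2.415, 1.565, 2.672]
contact_force: [-11.0, -3.4, 5.2]
opening: 0.0004
push -11.08948350023797 F [-10.75409387  -2.70831705   5.25376768]
d [-0.0011 -0.0011  0.0009] tw [ 0.002 -0.005 -0.004] deg 0.4
time: 6.35
tool_pos: [0.5039, 0.1938, 0.1109]
tool_rot: [2.771, 1.56, 3.028]
contact_force: [-13.6, -4.0, 8.4]
opening: 0.0006
push -13.900052201613462 F [-13.42264476  -3.61326415   7.69150674]
d [-0.0011 -0.0011  0.0009] tw [ 0.002 -0.01  -0.004] deg 0.6
```

View pics/a2.png

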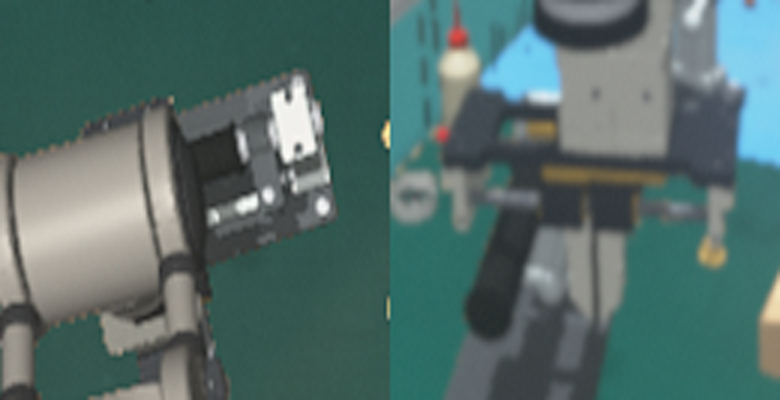

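The lever is on its stop: the position froze 0.9 mm from the predicted stop while the force rose from about 7 N to 14 N. In the top view the blade lies parallel to the bar. Now I'll let it out fully.

```bash
python3 -c "
from h import *
s=robot.observe();print(s['torque'],s['contact_force'])"
python3 -m creep '[{"translation":[0,0,-0.012],"twist":[0,-0.005,0],"hand":0},{"translation":[0,0,-0.024],"twist":[0,-0.01,0],"hand":0},{"translation":[0,0,-0.036],"twist":[0,-0.01,0],"hand":0},{"translation":[0,0,-0.048],"twist":[0,-0.01,0],"hand":0},{"translation":[0,0,-0.06],"twist":[0,-0.01,0],"hand":0}]'
python3 -m creep '[{"translation":[0,0,-0.006],"twist":[0,0,0],"hand":0},{"translation":[0,0,-0.006],"twist":[0,0,0],"hand":0},{"translation":[0,0,-0.006],"twist":[0,0,0],"hand":0},{"translation":[0,0,-0.006],"twist":[0,0,0],"hand":0}]'
python3 - <<'E'
from h import *;report();print(robot.observe()["torque"])
import cv2
a=robot.read_camera("top")[150:250,110:240]; b=robot.read_camera("side")[170:270,170:300]
cv2.imwrite("pics/a3.png",cv2.resize(np.hstack([a,b]),None,fx=3,fy=4,interpolation=cv2.INTER_CUBIC))
E
```

```text
[-0.46828742  1.52494352  0.02842983] [-13.15230677  -3.01874359   8.78247058]
time: 7.15
tool_pos: [0.4471, 0.1786, 0.1119]
tool_rot: [0.81, 1.566, 1.067]
contact_force: [0.3, -0.8, -0.5]
opening: 0.0007
time: 7.55
tool_pos: [0.4422, 0.1772, 0.112]
tool_rot: [0.654, 1.565, 0.911]
contact_force: [0.2, -0.2, -0.1]
opening: 0.0003
push -0.14900907776520883 F [-0.12934295 -0.09449794 -0.01953821]
d [ 0.0001 -0.0008  0.0653] tw [ 0.002  0.004 -0.003] deg 0.3
[-0.02976041 -0.13829399  0.07134407]
```

View pics/a3.png

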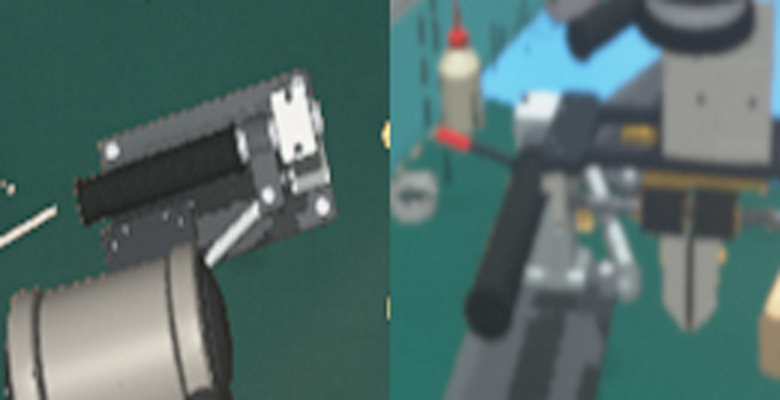

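The lever is back out, visibly clear of the fingers with zero force. Second press.

```bash
python3 -m creep '[{"translation":[0,0,0.011],"twist":[0,0,0],"hand":0},{"translation":[0,0,0.022],"twist":[0,0,0],"hand":0},{"translation":[0,0,0.033],"twist":[0,0,0],"hand":0},{"translation":[0,0,0.044],"twist":[0,0,0],"hand":0},{"translation":[0,0,0.052],"twist":[0,0,0],"hand":0}]'
python3 -c "from h import *;report();print(robot.observe()['torque'])"
python3 -m creep '[{"translation":[0,0,0.002],"twist":[0,0,0],"hand":0},{"translation":[0,0,0.004],"twist":[0,0,0],"hand":0},{"translation":[0,0,0.006],"twist":[0,0,0],"hand":0},{"translation":[0,0,0.008],"twist":[0,0,0],"hand":0},{"translation":[0,0,0.008],"twist":[0,0,0],"hand":0}]'
python3 -c "from h import *;report();print(robot.observe()['torque'])"
```

```text
time: 8.35
tool_pos: [0.4913, 0.1908, 0.1113]
tool_rot: [1.696, 1.566, 1.953]
contact_force: [-6.9, 3.4, 1.3]
opening: 0.0003
push -5.48921598673711 F [-6.03060762  1.37089327  1.02225541]
d [-0.0008 -0.0012  0.0141] tw [ 0.002 -0.    -0.004] deg 0.3
[0.01704232 0.67056215 0.0870382 ]
time: 9.05
tool_pos: [0.4979, 0.1932, 0.1109]
tool_rot: [2.202, 1.564, 2.46]
contact_force: [-7.7, 2.3, 4.4]
opening: 0.0006
push -6.581449282617505 F [-7.45543551  2.50559577  3.92381992]
d [-0.0011 -0.0021  0.0069] tw [ 0.003 -0.004 -0.005] deg 0.4
[0.3538869  0.78879418 0.08614506]
```

```bash
python3 -m creep '[{"translation":[-0.0005,-0.001,0.002],"twist":[0,-0.003,0],"hand":0},{"translation":[-0.001,-0.002,0.004],"twist":[0,-0.006,0],"hand":0},{"translation":[-0.001,-0.002,0.006],"twist":[0,-0.006,0],"hand":0},{"translation":[-0.001,-0.002,0.006],"twist":[0,-0.006,0],"hand":0}]'
python3 -c "from h import *;report()"
python3 -m creep '[{"translation":[-0.001,0,0.001],"twist":[0,-0.003,0],"hand":0},{"translation":[-0.001,0,0.002],"twist":[0,-0.005,0],"hand":0},{"translation":[-0.001,0,0.002],"twist":[0,-0.005,0],"hand":0}]'
python3 -c "from h import *;report()"
```

```text
time: 9.65
tool_pos: [0.5025, 0.1936, 0.1111]
tool_rot: [1.982, 1.563, 2.24]
contact_force: [-8.8, 3.6, 2.0]
opening: 0.0008
push -7.395395153294453 F [-8.62742452  3.77354651  1.67036501]
d [-0.0009 -0.0013  0.0023] tw [ 0.003 -0.003 -0.007] deg 0.5
time: 10.15
tool_pos: [0.5029, 0.1939, 0.1111]
tool_rot: [2.03, 1.563, 2.288]
contact_force: [-7.3, -2.3, 0.8]
opening: 0.0004
push -7.4705073599690826 F [-7.46252584 -0.98905121  0.86592688]
d [-0.0009 -0.0014  0.0018] tw [ 0.003 -0.004 -0.007] deg 0.5
```

```bash
python3 -m creep '[{"translation":[0,0,0.001],"twist":[0,0,0],"hand":0},{"translation":[0,0,0.002],"twist":[0,0,0],"hand":0},{"translation":[0,0,0.002],"twist":[0,0,0],"hand":0}]'
python3 -c "from h import *;report()"
python3 -m creep '[{"translation":[-0.0005,0,0.001],"twist":[0,-0.003,0],"hand":0},{"translation":[-0.0005,0,0.002],"twist":[0,-0.005,0],"hand":0},{"translation":[-0.0005,0,0.002],"twist":[0,-0.005,0],"hand":0}]'
python3 -c "from h import *;report()"
```

```text
time: 10.65
tool_pos: [0.5036, 0.1942, 0.1108]
tool_rot: [2.442, 1.56, 2.701]
contact_force: [-8.9, -1.8, 6.7]
opening: 0.0005
push -9.161209662313615 F [-8.93425803 -2.0452788   6.04881126]
d [-0.0012 -0.0015  0.0011] tw [ 0.004 -0.008 -0.007] deg 0.6
time: 11.15
tool_pos: [0.5036, 0.1942, 0.1109]
tool_rot: [2.504, 1.559, 2.763]
contact_force: [-10.2, -3.2, 7.1]
opening: 0.0006
push -11.156084520786603 F [-10.64417052  -3.39347969   6.17762932]
d [-0.0012 -0.0015  0.001 ] tw [ 0.004 -0.009 -0.007] deg 0.7
```

Run:
```python
from h import *;report();print(robot.observe()["time"])
import cv2
a=robot.read_camera("top")[150:250,110:240]; b=robot.read_camera("side")[170:270,170:300]
cv2.imwrite("pics/a4.png",cv2.resize(np.hstack([a,b]),None,fx=3,fy=4,interpolation=cv2.INTER_CUBIC))
print(np.abs(a.astype(int)-cv2.resize(cv2.imread("pics/a2.png")[:,:390],(130,100),interpolation=cv2.INTER_AREA))[40:70,68:100].mean())
```

```text
push -11.059709360587673 F [-10.65683508  -2.96316567   6.31261455]
d [-0.0012 -0.0015  0.001 ] tw [ 0.004 -0.009 -0.007] deg 0.7
11.55
2.1163194444444446
```

View pics/a4.png

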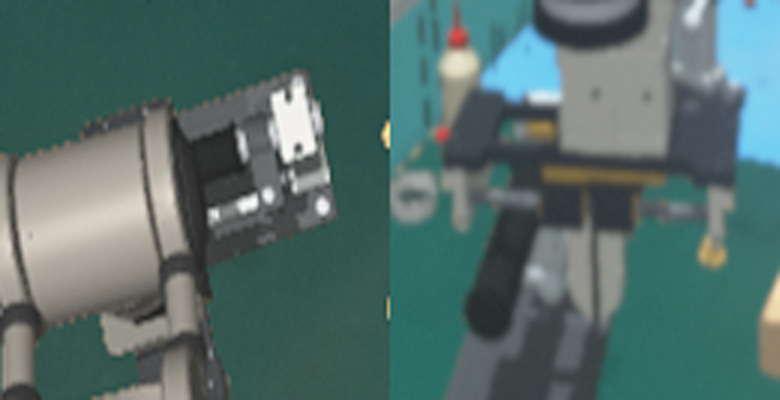

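The view matches the first press: blade parallel to the bar, fingers clear of the grip. The force is steady at about 11 N, so I'm handing in.

```bash
python3 -c "
from cell import robot
print(robot.hand_in())"
```

```text
the job is handed in; nothing more can be done
None
```

I pressed the longer lever (on the left stand) against its stop with the backs of the closed fingers, let it spring fully out, then pressed it in again. I handed in while holding it there, at about 11.6 s.

- **First press:** the tool stopped advancing about 1 mm from the predicted stop, and the push rose to about 14 N.
- **Release:** the force dropped to zero, and the camera showed the lever out and clear of the fingers.
- **Second press and hold:** the tool stopped within 0.1 mm of the first position, with a steady push of about 11 N. The blade lay parallel to the bar and the fingers were clear of the grip.
- **Least certain:** an upward force of about 6 N showed on the tool at the stop. I put it down to friction on the blade, since the moment reading fits a contact at the lever, but I did not confirm it separately.
- **Not checked:** the short lever and the loose things should be untouched, as the arm stayed above or clear of them. I did not compare before and after pictures of the whole bench.

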